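Clip the tag-out hook onto the wire bow

ROBOT

A 6-joint arm with a two-finger parallel gripper is mounted at the origin on the work surface; the furniture and walls round the work are solid. World frame = base frame: x ahead of the robot, y to its left, z up, the work surface at z = 0. Lengths are in m, angles in rad, forces in N, time in s.
With the tool pointing down it reaches from about 0.25 to 0.725 m from the base axis. Payload 4 kg.
Tool frame: the origin (TCP) lies at the very end of the fingers, on their centre line; the grasp point (between the pads) lies 19 mm behind it (bot.tcp_to_grasp is the distance from the TCP to the grasp point, in m); z points along the fingers, y is the direction in which the jaws open and shut (so a half turn about z gives the same grasp; the last joint's range is limited). The gripper opens to 85 mm and grips with 20 to 120 N. Pads are 22 mm wide; open, the fingers measure 114 mm over their backs; the gripper's body (76 mm by 85 mm) begins 54 mm behind the grasp point. The pads swing forward as they close: fully open they stand 13 mm farther back than shut.
Start: joints at [-1.325, 0.241, 0.005, 1.335, 0, 1.571], TCP at [0.122, -0.485, 0.231] pointing down, gripper open.
Joint ranges: [-2.72, 2.72], [-1.05, 1.87], [-1.09, 1.28], [-1.99, 2.15], [-1.42, 1.44], [-3.14, 3.14]. Speed limits (rad/s): [2.79, 2.79, 3.14, 3.14, 3.14, 3.14].

INTERFACE

Orientations are given as a rotation vector (axis times angle).
In Python, from station import bot gives the robot as it stands.
- The arm moves only by the tool send_rows, never from a script. Its argument "commands" is a list of rows, each an object with "translation": the shift along the world's x, y, z in mm, a list of three; "delta_rot": the turn, a rotation vector about the world's x, y, z in rad, a list of three; "hand": the finger opening in mm, from 0 to 85.4. In form: [{"translation": [x, y, z], "delta_rot": [ax, ay, az], "hand": hand}, ...]. A call has 1 to 12 rows; each row is the pose to reach, as a shift and turn from the pose measured when the call began; what a row does not reach only later rows make up. A row lasts 1/12 s, in which the tool goes at most 41.7 mm and 7.16 degrees, less where a joint would pass 70% of its speed; a pose out of reach is approached as far as the arm can. A call with a gripper value outside its range is refused whole. The fingers move at their own pace and stop on an object; "newtons" is the grip in N (left out, the last holds). Time passes only in rows, so rows that repeat a pose let the fingers close. It gives the time, the measured TCP pose, the force and the opening at its end, in the units of the state.
- bot.sense(): the state, without advancing time (a new reading comes with each control period).
- bot.capture(name): name is "scene" or "top" or "wrist"; returns a dict with "image" (480x640x3 uint8, red, green, blue), "range_z" (480x640 float32, m along the optical axis (not along the pixel's ray), 0 where there is no reading), "fx", "fy", "cx", "cy" (pixels), "k1" (the pictures are not rectified: a ray, as slopes to the right and down, at radius r is drawn at 1 + k1 r^2 times it, then the intrinsics apply), "xyz" and "rotation" of the camera in the world. Camera axes: x right, y down, z forward; pixel columns grow to the right and rows downward; lengths in m; the calibration is good to about 2 mm. A picture is of the moment at which its call begins.
- bot.hand_in(): hands the job in, once; it reports no verdict.
The state is a dict: "t": time; "joints": joint angles; "joint_vel": joint speeds; "effort": joint torques, N m; "tcp_pos": TCP position; "orientation": TCP orientation; "wrist_force": force on the tool from outside, world axes, zero at the start; "ft_torque": the same for the moment, N m; "finger_gap": finger opening in m.
Only numpy, scipy, OpenCV 4.12 (cv2) and the standard library are available. Lean on these libraries where they do the work, as an engineer would, in place of code of your own. Each camera call takes 0.05 s, during which the arm holds its last target. There are 200 camera calls.

TASK

The press is to be tagged out: lift the metal tag with the snap hook out of its slotted wooden block and press it straight down over the top bar of the wire bow, until the sprung gate has snapped shut behind the bar and the inside of the hook's spine seats on the bar with a push of about 8 N. Then, still holding it, tug it upward with about 6 N against the closed gate to prove that it has latched, and let go so that it hangs still on the bow. Never load the bow with more than about 20 N, and leave the other things on the bench where they are.

Things in the scene. Friction and masses are not known exactly. Their poses are not given: they have to be found in the camera images.
- tag_centre (a point): Centre of the flat aluminium tag of the snap hook (34 wide along x, 9 thick along y, 36 high). Grasp across the 9 mm. Hook and tag lie in the x-z plane: z from gate to tag (up while parked), x along the spine to the nose. Under the tag is a closed loop of 8 mm round bar: spine top 17 mm and spine underside 25 mm below this point; loop from x = -42 to +24 mm; lowest edge 65 mm below.
- tag_hook: The same snap hook (about 0.1 kg), origin at its underside, 65 mm below tag_centre, same axes. Clear inside of the loop: x = -34 to +16 mm, z = 7.5 to 40 mm. The loop's bottom side is the gate; the nose that the gate meets is an 8 mm bar end centred at x = +11 mm, z = 5 mm.
- gate (a joint): Sprung gate, a 6 mm pin: 0 shut, opens inward (up) only, to 1.15 rad; shut, it bears outward loads. A bar pressed up on it needs about 5 N at first, less as it opens, and slips past the tip, so that it snaps shut, after 22 to 33 mm of travel from first touch; after about 38 mm the bar seats on the spine. A 6 mm bar held along the hook's y enters between x = -5 and +4 mm.
- gate_hinge (a point): Hinge axis of the gate, on the hook at x = -28.5 mm, z = 4.5 mm from its origin; the gate reaches 34 mm from here to its tip, towards the nose.
- bow_foot (a point): Centre of the underside of the grey foot plate (112 along x, 50 along y, 12 thick, fixed to the bench; sleeves 34 mm high at x = +-27 mm) that carries the wire bow. Its z is up.
- bow_base: Foot plate, frame as bow_foot. The bow, 6 mm steel wire, is an upright arch over it in its x-z plane: legs at x = +-27 mm, level top bar along x over the centre, straight from x = -19 to +19 mm. It is clamped at a height that differs each time and is not reported: the top bar's centre is 103 to 129 mm above the plate's underside, to be found by touch or sight. It does not give way.
- park: Slotted wooden block, fixed, origin at the centre of its underside, 96 along x, 35 along y, 34 high; the slot (11 mm wide, along x, floor at 6 mm) holds the hook upright, tag up, at x about +9 mm. (To the robot's right of the work stand the press, 0.40 m tall, and the microscope, 0.33 m: pass over them.)
- specimen_a: Bystander: round black mounted specimen, 30 mm across, 18 high; origin at the middle of its underside. Leave alone.
- die_plug: Bystander: plain steel plug, 29 mm across, 22 high; origin at the middle of its underside. Leave alone.
- tweezers: Bystander: steel tweezers, 126 mm long, lying flat; origin at the middle of its underside. Leave alone.
- loupe: Bystander: black eye loupe, 38 mm across, 34 high; origin at the middle of its underside. Leave alone.
Things that resemble listed ones, but are neither listed nor needed, are in the scene too. What is shaped like the tag_hook but purple is not meant.

How it is judged:
By the outcome, as a careful person would: the job done as asked, in the order asked, and still so for the second after the job is handed in, with the robot touching nothing.
It also fails if it takes over 69 s, if anything falls off the work surface, if the arm or the gripper's body presses on something with over 40 N, if the wrist force passes 120 N, or if a joint passes its speed limit or range.

## Working session

There is one attempt and no reset: what is moved stays moved. The work goes in short steps, Python scripts to look and compute and a tool call to move; the robot and the scene stay as the last step left them, time stands still between calls to the robot, and variables do not carry over. Pictures are saved under pics/ and viewed, about 8 in all and at most 12, crops included, and the job is handed in when it is done.

Besides the shell and the picture viewer there is one more tool, called after "Request:" in YAML: its name, and indented under it one key for each argument. send_rows: Moves the arm, as the interface text tells. Its arguments: {"type":"object","properties":{"commands":{"type":"array"},"newtons":{"type":"number"}},"required":["commands"]}

```bash
mkdir -p pics; cat > h.py <<'E'
import numpy as np,cv2
from station import bot
from scipy.spatial.transform import Rotation as R
def pts(c):
    "world point per pixel from range"
    v,u=np.mgrid[0:480,0:640]
    K=np.array([[c['fx'],0,c['cx']],[0,c['fy'],c['cy']],[0,0,1.]])
    p=cv2.undistortPoints(np.stack([u,v],-1).reshape(-1,1,2).astype(float),K,np.array([c['k1'],0,0,0.]))[:,0]
    d=np.c_[p,np.ones(len(p))]
    rot=np.array(c['rotation'],float)
    M=rot if rot.shape==(3,3) else R.from_rotvec(rot).as_matrix()
    w=(d*c['range_z'].reshape(-1,1))@M.T+np.array(c['xyz'])
    rays=d@M.T
    return w.reshape(480,640,3),rays.reshape(480,640,3)
def save(c,n): cv2.imwrite('pics/'+n,c['image'][:,:,::-1])
E
python3 - <<'E'
from h import *
s=bot.sense();print(s)
for n in ('scene','top'):
    c=bot.capture(n);save(c,n+'0.png');np.savez('/tmp/'+n,**c);print(n,c['xyz'],c['rotation'],c['fx'],c['k1'])
E
```

```text
{'t': 0.0, 'joints': array([-1.32499179e+00,  2.41429524e-01,  3.73598008e-03,  1.33523155e+00,
       -1.07063692e-05,  1.57082587e+00]), 'joint_vel': array([ 9.30971924e-04, -5.87118583e-04, -9.16864804e-05,  5.95993552e-04,
       -1.18875891e-03, -7.92816975e-05]), 'effort': array([ 7.08627758e-04, -3.72325766e+01,  2.52402645e+01,  1.71221240e-02,
        2.55561289e-06, -3.11770876e-06]), 'tcp_pos': array([ 0.12150958, -0.48435131,  0.23040921]), 'orientation': array([-3.11580586e+00, -3.84832707e-01,  4.26387756e-04]), 'wrist_force': array([-0.61384916, -0.54540589,  0.00210003]), 'ft_torque': array([ 0.02931241, -0.00897786, -0.01286204]), 'finger_gap': 0.08551272495606747}
scene [1.2406048  0.29570031 0.7772183 ] [-1.67610202 -1.97572557  0.75915035] 598.6208077006419 0.03142645501809297
top [0.573134   0.15987935 0.94360916] [-2.17241708  2.1952193  -0.02805984] 442.6732497166152 -0.04982114448275935
```

View pics/scene0.png

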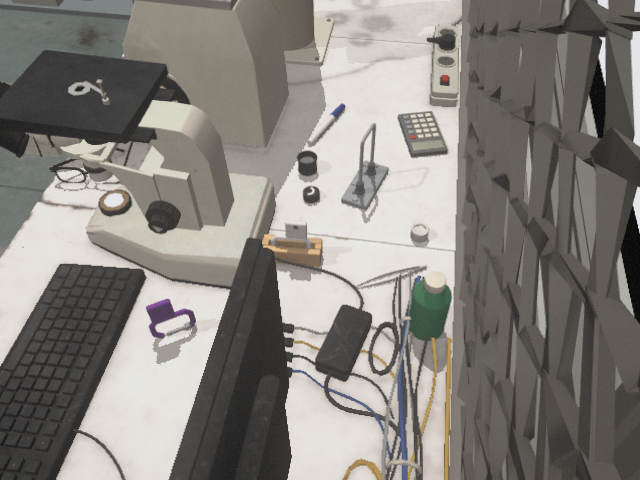

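View pics/top0.png

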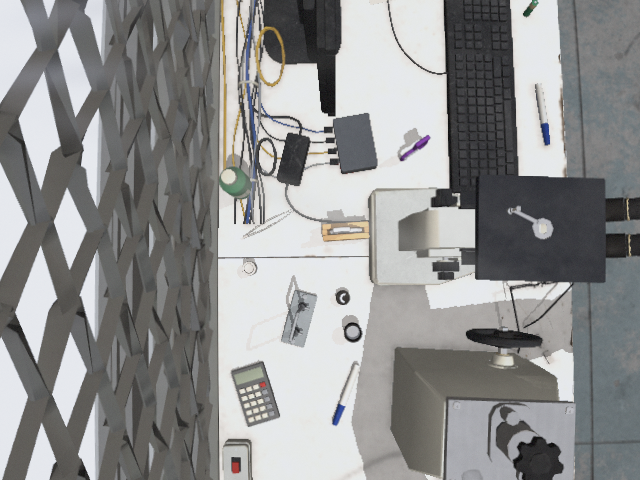

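The scene picture shows the wooden block with the tag at about (293,243) and the bow at about (367,165). In the top picture the block is at (345,231) and the foot plate at (298,318). The purple decoy is elsewhere, at top (414,147).

```bash
python3 - <<'E'
from h import *
np.set_printoptions(precision=4,suppress=True)
T={}
for n in ('scene','top'):
    c=dict(np.load(f'/tmp/{n}.npz'));w,r=pts(c);T[n]=(c,w)
c,w=T['top']
for p in [(345,231),(298,318),(300,285),(344,298),(352,330),(375,235),(430,240),(540,230),(430,400),(500,450),(290,450),(300,255),(320,20),(240,180),(165,300)]:
    print(p,w[p[1],p[0]])
def crop(n,u0,v0,u1,v1,k):
    im=T[n][0]['image'][v0:v1,u0:u1,::-1];return cv2.resize(im,(int((u1-u0)*k),int((v1-v0)*k)),interpolation=cv2.INTER_CUBIC)
a=crop('scene',250,110,400,280,2.6);b=crop('top',230,200,390,360,2.6)
H=max(a.shape[0],b.shape[0]);f=lambda x:cv2.copyMakeBorder(x,0,H-x.shape[0],0,0,cv2.BORDER_CONSTANT)
o=np.hstack([f(a),f(b)]);o=o[:600];cv2.imwrite('pics/crop1.png',cv2.resize(o,None,fx=800/o.shape[1],fy=800/o.shape[1]) if o.shape[1]>800 else o);print(o.shape)
for n in T:
    c,w=T[n]
    # block region wood colour
    hsv=cv2.cvtColor(c['image'],cv2.COLOR_RGB2HSV)
    m=(hsv[...,0]>8)&(hsv[...,0]<25)&(hsv[...,1]>80)&(w[...,2]>0.02)&(w[...,2]<.05)
    q=w[m]
    if n=='top': m2=np.zeros_like(m);m2[205:250,310:372]=1
    else: m2=np.zeros_like(m);m2[215:270,255:330]=1
    q=w[m&(m2>0)];print(n,'wood',len(q),np.median(q,0)); rr=cv2.minAreaRect((q[:,:2]*1000).astype(np.float32));print(rr)
    q=w[(m2>0)&(w[...,2]>.045)&(w[...,2]<.15)&(w[...,0]<2)]
    if len(q):print('tag',len(q),q.min(0),q.max(0),q.mean(0))
E
```

```text
(345, 231) [0.6352 0.1384 0.0796]
(298, 318) [0.4586 0.2372 0.0133]
(300, 285) [0.527  0.2333 0.0025]
(344, 298) [0.4999 0.1406 0.017 ]
(352, 330) [0.4343 0.125  0.0224]
(375, 235) [0.6271 0.0795 0.0741]
(430, 240) [0.6072 0.0106 0.2535]
(540, 230) [ 0.6202 -0.1577  0.2633]
(430, 400) [0.3594 0.0141 0.2494]
(500, 450) [ 0.3056 -0.072   0.3089]
(290, 450) [ 0.1786  0.2577 -0.    ]
(300, 255) [0.5906 0.2328 0.0035]
(320, 20) [0.9227 0.1765 0.3305]
(240, 180) [0.736  0.3417 0.0954]
(165, 300) [0.5209 0.409  0.3007]
(442, 806, 3)
scene wood 765 [0.6501 0.1419 0.0341]
((641.896484375, 137.4103546142578), (34.84579849243164, 95.48841857910156), 2.084033966064453)
tag 735 [0.5943 0.0775 0.045 ] [0.6621 0.1685 0.0917] [0.6393 0.1263 0.0677]
top wood 229 [0.6281 0.1601 0.0342]
((635.0881958007812, 142.54318237304688), (80.37689971923828, 30.76959800720215), 88.89148712158203)
tag 233 [0.5999 0.0859 0.0453] [0.6888 0.168  0.0934] [0.6408 0.1189 0.0676]
```

View pics/crop1.png

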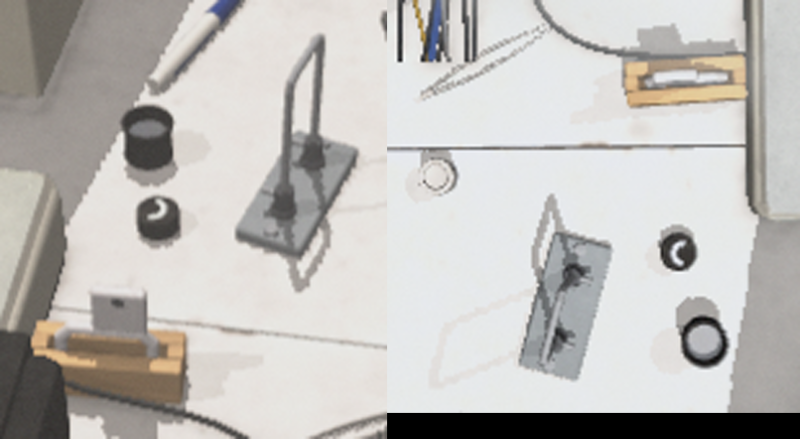

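The crop shows the tag with its loop's long side towards the microscope, which puts hook +x at about world +y. The plate's long axis is about 10–15° off world x, and the bow bar runs along it.

```bash
python3 - <<'E'
from h import *
np.set_printoptions(precision=4,suppress=True,linewidth=200)
P=[];Q={}
for n in ('scene','top'):
    c=dict(np.load(f'/tmp/{n}.npz'));w,r=pts(c);ok=c['range_z']>0
    P.append(w[ok]);Q[n]=(c,w,ok)
A=np.vstack(P)
# height map 5cm, cm
xs=np.arange(-.05,.85,.05);ys=np.arange(-.6,.5,.05)
print('y:',(ys*100).round().astype(int))
for x in xs:
    print(f'{x:5.2f}',[int(round(100*np.max(A[(A[:,0]>=x)&(A[:,0]<x+.05)&(A[:,1]>=y)&(A[:,1]<y+.05)][:,2],initial=0))) for y in ys])
for n,(c,w,ok) in Q.items():
    # plate top
    m=ok&(w[...,2]>.009)&(w[...,2]<.016)&(abs(w[...,0]-.46)<.09)&(abs(w[...,1]-.235)<.06)
    k,l,st,ce=cv2.connectedComponentsWithStats(m.astype(np.uint8))
    i=1+np.argmax(st[1:,4]);q=w[l==i];print(n,'plate',len(q),q.mean(0),cv2.minAreaRect((q[:,:2]*1000).astype(np.float32)))
    m=ok&(w[...,2]>.06)&(w[...,2]<.2)&(abs(w[...,0]-.46)<.09)&(abs(w[...,1]-.235)<.06)
    q=w[m];print(n,'bow',len(q),q.min(0),q.max(0))
    for z in np.arange(.06,.14,.006):
        s=q[(q[:,2]>=z)&(q[:,2]<z+.006)]
        if len(s):print(f'{z:.3f}',len(s),s.mean(0),s[:,0].min(),s[:,0].max())
    # hook
    m=ok&(abs(w[...,0]-.64)<.018)&(abs(w[...,1]-.135)<.06)&(w[...,2]>.037)&(w[...,2]<.11)
    if n=='scene': m[:, :272]&=True
    q=w[m]
    for z in np.arange(.036,.1,.006):
        s=q[(q[:,2]>=z)&(q[:,2]<z+.006)]
        if len(s):print(f'hook {z:.3f}',len(s),s.mean(0),np.sort(s[:,1])[[0,len(s)//2,-1]],s[:,0].min(),s[:,0].max())
E
```

```text
y: [-60 -55 -50 -45 -40 -35 -30 -25 -20 -15 -10  -5   0   5  10  15  20  25  30  35  40  45]
-0.05 [0, 0, 0, 0, 0, 0, 0, 0, 0, 0, 0, 0, 0, 10, 1, 1, 1, 1, 5, 9, 11, 0]
 0.00 [0, 0, 0, 0, 0, 0, 0, 0, 0, 0, 0, 0, 13, 12, 1, 1, 1, 1, 6, 15, 15, 0]
 0.05 [0, 0, 0, 0, 0, 0, 0, 0, 0, 0, 0, 14, 14, 2, 1, 1, 1, 1, 4, 9, 15, 0]
 0.10 [0, 0, 0, 0, 0, 0, 0, 0, 0, 0, 0, 1, 1, 1, 1, 1, 1, 1, 4, 9, 18, 0]
 0.15 [0, 0, 0, 0, 0, 0, 0, 0, 0, 0, 0, 0, 1, 1, 1, 1, 1, 1, 4, 23, 23, 10]
 0.20 [0, 0, 0, 0, 0, 0, 0, 0, 0, 0, 0, 0, 27, 1, 1, 2, 1, 2, 4, 14, 28, 28]
 0.25 [0, 0, 0, 0, 0, 1, 0, 0, 30, 31, 31, 30, 30, 1, 2, 2, 1, 2, 2, 35, 36, 30]
 0.30 [0, 0, 0, 0, 0, 1, 1, 0, 30, 40, 40, 30, 30, 1, 2, 1, 1, 2, 2, 49, 49, 29]
 0.35 [0, 0, 0, 0, 0, 1, 1, 22, 30, 31, 40, 30, 29, 1, 2, 1, 1, 1, 2, 57, 57, 30]
 0.40 [0, 0, 0, 0, 0, 1, 3, 16, 20, 20, 18, 1, 16, 1, 4, 1, 13, 2, 1, 62, 62, 30]
 0.45 [0, 0, 0, 0, 0, 3, 4, 4, 14, 14, 1, 1, 1, 1, 4, 2, 14, 2, 1, 62, 62, 30]
 0.50 [0, 0, 0, 0, 0, 4, 5, 29, 29, 29, 29, 29, 8, 8, 2, 2, 2, 1, 1, 65, 64, 30]
 0.55 [0, 0, 0, 0, 0, 27, 27, 29, 30, 30, 30, 29, 26, 8, 1, 1, 1, 
[... 3831 characters left out ...]
6569189952693009
hook 0.054 7 [0.6394 0.1217 0.0555] [0.1137 0.1177 0.1439] 0.6349799110254678 0.6429118910417817
hook 0.060 11 [0.6381 0.1032 0.0644] [0.0863 0.0865 0.15  ] 0.6297186901068562 0.6495524301596817
hook 0.066 51 [0.6392 0.0907 0.0695] [0.0808 0.0847 0.1599] 0.6233728542267681 0.6573040510471253
hook 0.072 60 [0.6399 0.0822 0.0748] [0.0753 0.0792 0.158 ] 0.6229280336456738 0.6568426119978504
hook 0.078 19 [0.6394 0.091  0.0795] [0.0756 0.0776 0.1619] 0.6228160749853525 0.6561912437444187
hook 0.084 67 [0.639  0.1468 0.0873] [0.1288 0.1464 0.1618] 0.6346920318843953 0.6428042552370201
hook 0.090 11 [0.6382 0.1448 0.0907] [0.1309 0.1444 0.1599] 0.6347017539124143 0.642258870199996
```

The tag centre is at about (0.640, 0.146) with hook x about 92° from world x. The bow centre is at (0.4585, 0.236), its bar lies at −15.5°, and its top is at about z 0.132. I'll raise the arm first.

Request:
send_rows:
  commands:
    - {"translation":[0,0,40],"delta_rot":[0,0,0],"hand":50}
    - {"translation":[0,0,80],"delta_rot":[0,0,0],"hand":50}
    - {"translation":[0,0,120],"delta_rot":[0,0,0],"hand":50}
    - {"translation":[0,0,160],"delta_rot":[0,0,0],"hand":50}
    - {"translation":[0,0,200],"delta_rot":[0,0,0],"hand":50}
    - {"translation":[0,0,240],"delta_rot":[0,0,0],"hand":50}
    - {"translation":[0,0,240],"delta_rot":[0,0,0],"hand":50}
  newtons: 60

```text
t: 0.68
tcp_pos: [0.1218, -0.4858, 0.4794]
orientation: [3.104, 0.383, 0.003]
wrist_force: [-0.2, 0.2, 0.8]
finger_gap: 0.0499
```

```bash
python3 - <<'E'
from h import *
np.set_printoptions(precision=4,suppress=True,linewidth=200)
s=bot.sense();print(s['joints'])
E=R.from_rotvec(s['orientation']).as_matrix();print(E)
for n,msk in (('scene',None),('top',None)):
    c=dict(np.load(f'/tmp/{n}.npz'));w,r=pts(c);ok=c['range_z']>0
    m=ok&(abs(w[...,0]-.64)<.012)&(w[...,1]>.12)&(w[...,1]<.17)&(w[...,2]>.074)&(w[...,2]<.11)
    q=w[m];print(n,np.degrees(np.arctan2(1,np.polyfit(q[:,1],q[:,0],1)[0])),cv2.minAreaRect((q[:,:2]*1000).astype(np.float32)))
E
```

```text
[-1.325   0.2942  0.7271  1.9894 -0.      1.5708]
[[ 0.97    0.2433  0.0035]
 [ 0.2433 -0.9699 -0.0139]
 [-0.      0.0144 -0.9999]]
scene 93.74631409222472 ((639.4208984375, 146.38339233398438), (12.476451873779297, 32.998802185058594), 3.0103321075439453)
top 90.83398523380065 ((638.55615234375, 145.3876495361328), (8.91869068145752, 33.07727813720703), 1.1857600212097168)
```

Request:
send_rows:
  commands:
    - {"translation":[90,50,0],"delta_rot":[0,0,0.2],"hand":50}
    - {"translation":[90,50,0],"delta_rot":[0,0,0.2],"hand":50}
    - {"translation":[90,50,0],"delta_rot":[0,0,0.2],"hand":50}
    - {"translation":[180,100,0],"delta_rot":[0,0,0.4],"hand":50}
    - {"translation":[180,100,0],"delta_rot":[0,0,0.4],"hand":50}
    - {"translation":[180,100,0],"delta_rot":[0,0,0.4],"hand":50}
    - {"translation":[270,150,0],"delta_rot":[0,0,0.6],"hand":50}
    - {"translation":[270,150,0],"delta_rot":[0,0,0.6],"hand":50}
    - {"translation":[270,150,0],"delta_rot":[0,0,0.6],"hand":50}
    - {"translation":[360,200,0],"delta_rot":[0,0,0.8],"hand":50}
    - {"translation":[360,200,0],"delta_rot":[0,0,0.8],"hand":50}
    - {"translation":[360,200,0],"delta_rot":[0,0,0.8],"hand":50}

```text
t: 1.68
tcp_pos: [0.4852, -0.2832, 0.4777]
orientation: [2.709, 1.572, 0.012]
wrist_force: [0.3, -1.2, -0.6]
finger_gap: 0.05
```

Request:
send_rows:
  commands:
    - {"translation":[40,107,-10],"delta_rot":[0,0,0.14],"hand":50}
    - {"translation":[40,107,-10],"delta_rot":[0,0,0.14],"hand":50}
    - {"translation":[40,107,-10],"delta_rot":[0,0,0.14],"hand":50}
    - {"translation":[80,214,-20],"delta_rot":[0,0,0.28],"hand":50}
    - {"translation":[80,214,-20],"delta_rot":[0,0,0.28],"hand":50}
    - {"translation":[80,214,-20],"delta_rot":[0,0,0.28],"hand":50}
    - {"translation":[120,320,-30],"delta_rot":[0,0,0.42],"hand":50}
    - {"translation":[120,320,-30],"delta_rot":[0,0,0.42],"hand":50}
    - {"translation":[120,320,-30],"delta_rot":[0,0,0.42],"hand":50}
    - {"translation":[155,429,-60],"delta_rot":[0,0,0.56],"hand":50}
    - {"translation":[155,429,-60],"delta_rot":[0,0,0.56],"hand":50}
    - {"translation":[155,429,-60],"delta_rot":[0,0,0.56],"hand":50}

```text
t: 2.68
tcp_pos: [0.6405, 0.1485, 0.4162]
orientation: [2.169, 2.264, 0.014]
wrist_force: [0.3, -0.9, -0.1]
finger_gap: 0.05
```

```bash
python3 - <<'E'
from h import *
np.set_printoptions(precision=4,suppress=True,linewidth=200)
s=bot.sense();print(s['joints'],s['tcp_pos']);print(R.from_rotvec(s['orientation']).as_matrix())
c=bot.capture('wrist');save(c,'w1.png');np.savez('/tmp/w1',**c)
w,r=pts(c);ok=c['range_z']>0
m=ok&(abs(w[...,0]-.64)<.02)&(w[...,1]>.11)&(w[...,1]<.18)&(w[...,2]>.08)&(w[...,2]<.11)
q=w[m];print(m.sum());
if m.sum()>5:print(q.mean(0),cv2.minAreaRect((q[:,:2]*1000).astype(np.float32)))
for n in('scene',): save(bot.capture(n),'s1.png')
E
```

```text
[ 0.2279  0.7029  1.2307  2.0876 -0.0003  1.7561] [0.6405 0.1485 0.4162]
[[-0.0426  0.999   0.0108]
 [ 0.9991  0.0426  0.0022]
 [ 0.0017  0.0109 -0.9999]]
142
[0.6407 0.1469 0.0878] ((640.7603759765625, 146.70030212402344), (7.048776626586914, 32.99678039550781), 2.344554901123047)
```

View pics/w1.png

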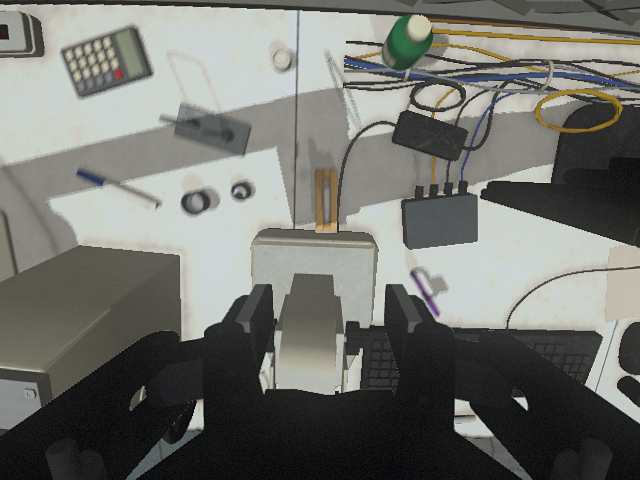

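Seen from the wrist, the tag is at (326,205), which puts its centre at (0.6405, 0.1467) and its angle at 92.3°, matching the jaws. I'll go down to just above it.

Request:
send_rows:
  commands:
    - {"translation":[0,-2,-140],"delta_rot":[0,0.01,0],"hand":50}
    - {"translation":[0,-2,-140],"delta_rot":[0,0.01,0],"hand":50}
    - {"translation":[0,-2,-140],"delta_rot":[0,0.01,0],"hand":50}
    - {"translation":[0,-2,-140],"delta_rot":[0,0.01,0],"hand":50}
    - {"translation":[0,-2,-280],"delta_rot":[0,0.01,0],"hand":50}
    - {"translation":[0,-2,-280],"delta_rot":[0,0.01,0],"hand":50}
    - {"translation":[0,-2,-280],"delta_rot":[0,0.01,0],"hand":50}
    - {"translation":[0,-2,-280],"delta_rot":[0,0.01,0],"hand":50}
    - {"translation":[0,-2,-280],"delta_rot":[0,0.01,0],"hand":50}

```text
t: 3.53
tcp_pos: [0.6366, 0.1478, 0.1248]
orientation: [-2.16, -2.264, 0.022]
wrist_force: [-0.7, -0.5, 0.2]
finger_gap: 0.0498
```

```bash
python3 - <<'E'
from h import *
np.set_printoptions(precision=4,suppress=True,linewidth=200)
s=bot.sense();print(s['joints'],s['tcp_pos']);print(R.from_rotvec(s['orientation']).as_matrix())
c=bot.capture('wrist');w,r=pts(c);ok=c['range_z']>0
m=ok&(abs(w[...,0]-.64)<.02)&(w[...,1]>.11)&(w[...,1]<.18)&(w[...,2]>.083)&(w[...,2]<.093)
q=w[m];print(m.sum());
if m.sum()>5:print(q.mean(0),cv2.minAreaRect((q[:,:2]*1000).astype(np.float32)),q.min(0),q.max(0))
b=bot.capture('scene');cv2.imwrite('pics/d1.png',np.hstack([cv2.resize(c['image'],(400,300)),cv2.resize(b['image'][120:300,180:420],(400,300))])[:,:,::-1])
E
```

```text
[0.2268 0.6189 0.306  1.2766 0.0029 1.7504] [0.6366 0.1478 0.1248]
[[-0.0471  0.9987 -0.0188]
 [ 0.9989  0.0471 -0.0014]
 [-0.0005 -0.0188 -0.9998]]
882
[0.6407 0.1477 0.0877] ((640.7327880859375, 146.9762725830078), (8.747236251831055, 33.43452072143555), 2.8718950748443604) [0.6358 0.1303 0.0832] [0.6458 0.1637 0.0903]
```

View pics/d1.png

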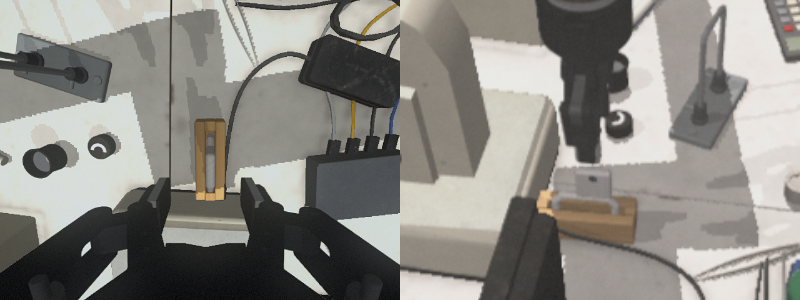

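The tag is centred between the jaws. The TCP is 4 mm short in x, so I'll correct that and go down.

Request:
send_rows:
  commands:
    - {"translation":[4,-1,0],"delta_rot":[0,-0.012,0],"hand":50}
    - {"translation":[4,-1,0],"delta_rot":[0,-0.012,0],"hand":50}
    - {"translation":[4,-1,-20],"delta_rot":[0,-0.012,0],"hand":50}
    - {"translation":[4,-1,-40],"delta_rot":[0,-0.012,0],"hand":50}
    - {"translation":[4,-1,-55],"delta_rot":[0,-0.012,0],"hand":50}
    - {"translation":[4,-1,-67],"delta_rot":[0,-0.012,0],"hand":50}
    - {"translation":[4,-1,-67],"delta_rot":[0,-0.012,0],"hand":50}
    - {"translation":[4,-1,-67],"delta_rot":[0,-0.012,0],"hand":50}
    - {"translation":[4,-1,-67],"delta_rot":[0,-0.012,0],"hand":50}

```text
t: 4.38
tcp_pos: [0.6463, 0.1482, 0.0666]
orientation: [2.165, 2.27, 0.011]
wrist_force: [0.0, 0.4, 0.6]
finger_gap: 0.0503
```

```bash
cat > st.py <<'E'
from h import *
np.set_printoptions(precision=4,suppress=True,linewidth=200)
s=bot.sense();M=R.from_rotvec(s['orientation']).as_matrix()
print(s['t'],s['tcp_pos'],'z',M[:,2],'jaw deg',np.degrees(np.arctan2(M[1,1],M[0,1])),'F',s['wrist_force'],'T',s['ft_torque'],s['finger_gap'])
E
python3 st.py
```

```text
4.3833 [0.6463 0.1482 0.0666] z [ 0.008   0.0021 -1.    ] jaw deg 2.702443263420248 F [0.0047 0.4188 0.553 ] T [ 0.0132 -0.0279 -0.0091] 0.05026952725632755
```

Request:
send_rows:
  commands:
    - {"translation":[-5.5,-1,-8],"delta_rot":[0,0.006,0],"hand":50}
    - {"translation":[-5.5,-1,-8],"delta_rot":[0,0.006,0],"hand":50}
    - {"translation":[-5.5,-1,-8],"delta_rot":[0,0.006,0],"hand":50}
    - {"translation":[-5.5,-1,-8],"delta_rot":[0,0.006,0],"hand":50}

```text
t: 4.72
tcp_pos: [0.6409, 0.1473, 0.059]
orientation: [2.168, 2.273, 0.005]
wrist_force: [0.2, 0.1, 0.3]
finger_gap: 0.0496
```

```bash
python3 st.py
```

```text
4.7167 [0.6409 0.1473 0.059 ] z [ 0.0025  0.0022 -1.    ] jaw deg 2.7045259369701977 F [0.1588 0.1387 0.2856] T [ 0.0145  0.0229 -0.0266] 0.04962053406408466
```

Request:
send_rows:
  commands:
    - {"translation":[0,0,0],"delta_rot":[0,0,0],"hand":20}
    - {"translation":[0,0,0],"delta_rot":[0,0,0],"hand":10}
    - {"translation":[0,0,0],"delta_rot":[0,0,0],"hand":4}
    - {"translation":[0,0,0],"delta_rot":[0,0,0],"hand":4}
    - {"translation":[0,0,0],"delta_rot":[0,0,0],"hand":4}
    - {"translation":[0,0,0],"delta_rot":[0,0,0],"hand":4}
    - {"translation":[0,0,0],"delta_rot":[0,0,0],"hand":4}
    - {"translation":[0,0,0],"delta_rot":[0,0,0],"hand":4}
  newtons: 80

```text
t: 5.38
tcp_pos: [0.6408, 0.1475, 0.0592]
orientation: [2.168, 2.273, 0.006]
wrist_force: [-2.4, 0.9, 1.8]
finger_gap: 0.008
```

```bash
python3 st.py
```

```text
5.3833 [0.6408 0.1475 0.0592] z [ 0.0025  0.0026 -1.    ] jaw deg 2.7126892784146053 F [-2.3554  0.9246  1.843 ] T [0.1876 0.3228 0.0146] 0.008021600710618332
```

Request:
send_rows:
  commands:
    - {"translation":[0,0,8],"delta_rot":[0,0,0],"hand":4}
    - {"translation":[0,0,18],"delta_rot":[0,0,0],"hand":4}
    - {"translation":[0,0,30],"delta_rot":[0,0,0],"hand":4}
    - {"translation":[0,0,45],"delta_rot":[0,0,0],"hand":4}
    - {"translation":[0,0,75],"delta_rot":[0,0,0],"hand":4}
    - {"translation":[0,0,105],"delta_rot":[0,0,0],"hand":4}
    - {"translation":[0,0,140],"delta_rot":[0,0,0],"hand":4}
    - {"translation":[0,0,160],"delta_rot":[0,0,0],"hand":4}
    - {"translation":[0,0,160],"delta_rot":[0,0,0],"hand":4}
    - {"translation":[0,0,160],"delta_rot":[0,0,0],"hand":4}
    - {"translation":[0,0,160],"delta_rot":[0,0,0],"hand":4}

```text
t: 6.3
tcp_pos: [0.6403, 0.1472, 0.2182]
orientation: [-2.168, -2.273, -0.003]
wrist_force: [-0.4, 0.1, -1.6]
finger_gap: 0.0078
```

```bash
python3 st.py
```

```text
6.3 [0.6403 0.1472 0.2182] z [ 0.001   0.0021 -1.    ] jaw deg 2.7060486141447253 F [-0.4302  0.1041 -1.6143] T [-0.0023  0.0396  0.0011] 0.007768376650701065
```

Request:
send_rows:
  commands:
    - {"translation":[-30,15,10],"delta_rot":[0,0,-0.06],"hand":4}
    - {"translation":[-60,30,10],"delta_rot":[0,0,-0.11],"hand":4}
    - {"translation":[-90,45,10],"delta_rot":[0,0,-0.16],"hand":4}
    - {"translation":[-120,60,10],"delta_rot":[0,0,-0.21],"hand":4}
    - {"translation":[-145,72,10],"delta_rot":[0,0,-0.26],"hand":4}
    - {"translation":[-165,82,10],"delta_rot":[0,0,-0.3],"hand":4}
    - {"translation":[-181,90,10],"delta_rot":[0,0,-0.316],"hand":4}
    - {"translation":[-181,90,10],"delta_rot":[0,0,-0.316],"hand":4}
    - {"translation":[-181,90,10],"delta_rot":[0,0,-0.316],"hand":4}
    - {"translation":[-181,90,10],"delta_rot":[0,0,-0.316],"hand":4}
    - {"translation":[-181,90,10],"delta_rot":[0,0,-0.316],"hand":4}

```text
t: 7.22
tcp_pos: [0.4598, 0.2367, 0.2273]
orientation: [-2.5, -1.903, -0.001]
wrist_force: [0.8, -0.9, -1.2]
finger_gap: 0.0079
```

```bash
python3 st.py; python3 - <<'E'
from h import *
np.set_printoptions(precision=4,suppress=True,linewidth=200)
ims=[]
for n,cr in(('scene',(280,60,440,220)),('wrist',None),('top',None)):
    c=bot.capture(n);np.savez('/tmp/b_'+n,**c)
    u0,v0,u1,v1=cr or (0,0,640,480)
    if n!='top': ims.append(cv2.resize(c['image'][v0:v1,u0:u1],(int(400*(u1-u0)/(v1-v0)),400),interpolation=cv2.INTER_CUBIC))
    w,r=pts(c);ok=c['range_z']>0
    m=ok&(abs(w[...,0]-.46)<.07)&(abs(w[...,1]-.236)<.06)
    for z0,z1 in((.06,.138),(.155,.2),(.2,.235)):
        q=w[m&(w[...,2]>z0)&(w[...,2]<z1)]
        if len(q)>5: print(n,z0,len(q),q.mean(0),q.min(0),q.max(0),cv2.minAreaRect((q[:,:2]*1000).astype(np.float32)))
o=np.hstack(ims);o=cv2.resize(o,None,fx=800/o.shape[1],fy=800/o.shape[1]);cv2.imwrite('pics/b1.png',o[:,:,::-1])
E
```

```text
7.2167 [0.4598 0.2367 0.2273] z [ 0.0006  0.0008 -1.    ] jaw deg -15.442776993028769 F [ 0.8244 -0.9409 -1.2414] T [-0.0397  0.0327 -0.0248] 0.007946377887312037
scene 0.06 287 [0.4622 0.2357 0.1048] [0.4305 0.2259 0.06  ] [0.491  0.2461 0.137 ] ((460.27264404296875, 235.86834716796875), (6.8322672843933105, 62.87481689453125), 74.91513061523438)
scene 0.155 222 [0.4578 0.2233 0.1854] [0.4472 0.1953 0.174 ] [0.4711 0.2577 0.1999] ((458.0157165527344, 226.38671875), (64.67730712890625, 10.157301902770996), 74.68156433105469)
scene 0.2 311 [0.4609 0.229  0.2188] [0.4461 0.1946 0.2   ] [0.4749 0.2575 0.235 ] ((462.1661071777344, 224.54086303710938), (66.6710205078125, 17.525562286376953), 72.98921203613281)
wrist 0.06 755 [0.4596 0.2376 0.1186] [0.4312 0.2275 0.0606] [0.4885 0.2469 0.1343] ((459.6186218261719, 236.60012817382812), (6.394294738769531, 59.37459945678711), 74.47552490234375)
wrist 0.155 72 [0.4663 0.2574 0.1942] [0.4618 0.2544 0.1881] [0.4694 0.2584 0.2   ] ((465.8965148925781, 256.7793273925781), (3.320621967315674, 7.721642971038818), 78.62409973144531)
wrist 0.2 681 [0.4651 0.2525 0.2202] [0.4473 0.239  0.2001] [0.4774 0.2586 0.235 ] ((464.4810485839844, 250.72499084472656), (16.244369506835938, 31.187015533447266), 74.080322265625)
top 0.155 58 [0.4529 0.2095 0.1831] [0.4483 0.1939 0.1771] [0.4586 0.2252 0.1971] ((452.1854553222656, 209.84144592285156), (32.686248779296875, 6.902582168579102), 79.20510864257812)
top 0.2 63 [0.4506 0.2036 0.2177] [0.4453 0.1947 0.2026] [0.4567 0.2154 0.2243] ((450.53118896484375, 205.34417724609375), (22.46639633178711, 7.594951152801514), 75.12945556640625)
```

View pics/b1.png

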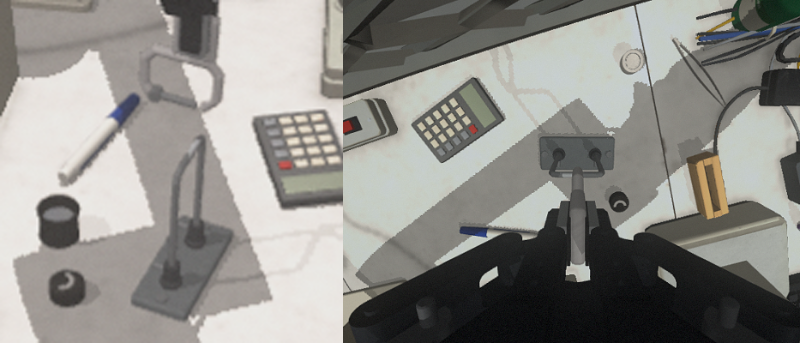

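The hook is level above the bow. The loop spans y 0.195–0.258 and the bar centre is at y≈0.236, so I'll shift about 1.5 mm towards the nose and lower to just above the bar.

Request:
send_rows:
  commands:
    - {"translation":[0,1.5,-8],"delta_rot":[0,0,0],"hand":4}
    - {"translation":[0,1.5,-18],"delta_rot":[0,0,0],"hand":4}
    - {"translation":[0,1.5,-28],"delta_rot":[0,0,0],"hand":4}
    - {"translation":[0,1.5,-34],"delta_rot":[0,0,0],"hand":4}
    - {"translation":[0,1.5,-34],"delta_rot":[0,0,0],"hand":4}
    - {"translation":[0,1.5,-34],"delta_rot":[0,0,0],"hand":4}
    - {"translation":[0,1.5,-34],"delta_rot":[0,0,0],"hand":4}
    - {"translation":[0,1.5,-34],"delta_rot":[0,0,0],"hand":4}

```text
t: 8.03
tcp_pos: [0.4602, 0.2384, 0.1942]
orientation: [-2.5, -1.902, -0.004]
wrist_force: [-0.1, 0.5, -0.9]
finger_gap: 0.0079
```

```bash
python3 st.py
```

```text
8.0333 [0.4602 0.2384 0.1942] z [ 0.0021  0.0018 -1.    ] jaw deg -15.462882169523033 F [-0.0821  0.5116 -0.853 ] T [0.007  0.0108 0.0698] 0.007884339792385635
```

Request:
send_rows:
  commands:
    - {"translation":[0,0,-1],"delta_rot":[0,0,0],"hand":4}
    - {"translation":[0,0,-2],"delta_rot":[0,0,0],"hand":4}
    - {"translation":[0,0,-3],"delta_rot":[0,0,0],"hand":4}
    - {"translation":[0,0,-4],"delta_rot":[0,0,0],"hand":4}
    - {"translation":[0,0,-5],"delta_rot":[0,0,0],"hand":4}
    - {"translation":[0,0,-6],"delta_rot":[0,0,0],"hand":4}

```text
t: 8.53
tcp_pos: [0.4602, 0.2384, 0.1882]
orientation: [-2.5, -1.902, -0.004]
wrist_force: [0.4, -0.4, -0.4]
finger_gap: 0.0078
```

```bash
python3 st.py
```

```text
8.5333 [0.4602 0.2384 0.1882] z [ 0.0021  0.0018 -1.    ] jaw deg -15.459707627547221 F [ 0.412  -0.3579 -0.448 ] T [-0.0103  0.0021 -0.0159] 0.0077550772340347655
```

Tracking is good and there is no contact yet. I'll carry on in steps of a few millimetres.

Request:
send_rows:
  commands:
    - {"translation":[0,0,-1],"delta_rot":[0,0,0],"hand":4}
    - {"translation":[0,0,-2],"delta_rot":[0,0,0],"hand":4}
    - {"translation":[0,0,-3],"delta_rot":[0,0,0],"hand":4}
    - {"translation":[0,0,-3],"delta_rot":[0,0,0],"hand":4}

```text
t: 8.87
tcp_pos: [0.4601, 0.2383, 0.1849]
orientation: [-2.5, -1.902, -0.003]
wrist_force: [-0.6, 0.3, -2.4]
finger_gap: 0.0078
```

Request:
send_rows:
  commands:
    - {"translation":[0,0,-1],"delta_rot":[0,0,0],"hand":4}
    - {"translation":[0,0,-2],"delta_rot":[0,0,0],"hand":4}
    - {"translation":[0,0,-3],"delta_rot":[0,0,0],"hand":4}
    - {"translation":[0,0,-3],"delta_rot":[0,0,0],"hand":4}

```text
t: 9.2
tcp_pos: [0.4603, 0.2384, 0.1825]
orientation: [2.5, 1.902, 0.005]
wrist_force: [-1.9, -1.0, 3.8]
finger_gap: 0.0076
```

```bash
python3 st.py
```

```text
9.2 [0.4603 0.2384 0.1825] z [ 0.0026  0.0019 -1.    ] jaw deg -15.460543654317899 F [-1.9249 -1.0497  3.8128] T [-0.1313  0.3164  0.0085] 0.0075635171458078776
```

Request:
send_rows:
  commands:
    - {"translation":[0,0,-1],"delta_rot":[0,0,0],"hand":4}
    - {"translation":[0,0,-2],"delta_rot":[0,0,0],"hand":4}
    - {"translation":[0,0,-2],"delta_rot":[0,0,0],"hand":4}

```text
t: 9.45
tcp_pos: [0.4603, 0.2384, 0.1806]
orientation: [2.5, 1.902, 0.005]
wrist_force: [-2.2, -1.1, 5.0]
finger_gap: 0.0078
```

```bash
python3 st.py
```

```text
9.45 [0.4603 0.2384 0.1806] z [ 0.0029  0.0019 -1.    ] jaw deg -15.460681584025169 F [-2.1648 -1.1119  4.9875] T [-0.237   0.3558 -0.0145] 0.007794276578313224
```

Request:
send_rows:
  commands:
    - {"translation":[0,0,-1],"delta_rot":[0,0,0],"hand":4}
    - {"translation":[0,0,-2],"delta_rot":[0,0,0],"hand":4}
    - {"translation":[0,0,-3],"delta_rot":[0,0,0],"hand":4}
    - {"translation":[0,0,-3],"delta_rot":[0,0,0],"hand":4}

```text
t: 9.78
tcp_pos: [0.4603, 0.2384, 0.1776]
orientation: [2.5, 1.902, 0.006]
wrist_force: [-2.5, -0.9, 4.9]
finger_gap: 0.0079
```

Request:
send_rows:
  commands:
    - {"translation":[0,0,-1],"delta_rot":[0,0,0],"hand":4}
    - {"translation":[0,0,-2],"delta_rot":[0,0,0],"hand":4}
    - {"translation":[0,0,-3],"delta_rot":[0,0,0],"hand":4}
    - {"translation":[0,0,-3],"delta_rot":[0,0,0],"hand":4}

```text
t: 10.12
tcp_pos: [0.4604, 0.2387, 0.1748]
orientation: [-2.5, -1.902, -0.007]
wrist_force: [-1.9, -0.5, 7.3]
finger_gap: 0.008
```

```bash
python3 st.py
```

```text
10.1167 [0.4604 0.2387 0.1748] z [ 0.0032  0.0029 -1.    ] jaw deg -15.457413139518135 F [-1.9176 -0.4616  7.3411] T [-0.1331  0.4633 -0.037 ] 0.007958128280134652
```

```bash
python3 - <<'E'
from h import *
a=bot.capture('scene')['image'][85:185,300:420];b=bot.capture('wrist')['image'][150:400,190:440]
o=np.hstack([cv2.resize(a,(480,400),interpolation=cv2.INTER_CUBIC),cv2.resize(b,(320,400))])
cv2.imwrite('pics/p1.png',o[:,:,::-1])
E
python3 st.py
```

```text
10.2167 [0.4604 0.2387 0.175 ] z [ 0.0034  0.0029 -1.    ] jaw deg -15.455954279466182 F [-1.0342 -0.0707  6.0854] T [-0.1431  0.4501 -0.0498] 0.007586003858505133
```

View pics/p1.png

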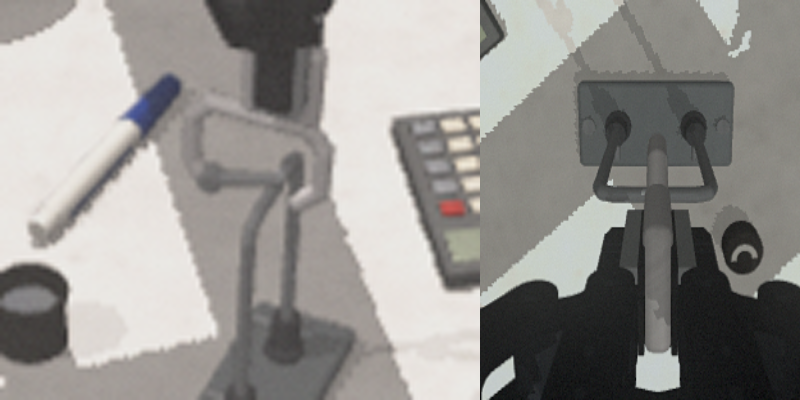

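The gate is swinging open on the bar, at (290,165) in the left half, and the hook stays level. I'll continue.

Request:
send_rows:
  commands:
    - {"translation":[0,0,-1],"delta_rot":[0,0,0],"hand":4}
    - {"translation":[0,0,-2],"delta_rot":[0,0,0],"hand":4}
    - {"translation":[0,0,-3],"delta_rot":[0,0,0],"hand":4}
    - {"translation":[0,0,-3],"delta_rot":[0,0,0],"hand":4}

```text
t: 10.55
tcp_pos: [0.4605, 0.2392, 0.1723]
orientation: [-2.499, -1.902, -0.009]
wrist_force: [-1.6, -0.5, 7.1]
finger_gap: 0.008
```

```bash
python3 st.py
```

```text
10.55 [0.4605 0.2392 0.1723] z [ 0.0038  0.0041 -1.    ] jaw deg -15.442778928660765 F [-1.6021 -0.5308  7.0947] T [-0.0585  0.483   0.0101] 0.007975334136812565
```

Request:
send_rows:
  commands:
    - {"translation":[0,0,-1],"delta_rot":[0,0,0],"hand":4}
    - {"translation":[0,0,-2],"delta_rot":[0,0,0],"hand":4}
    - {"translation":[0,0,-3],"delta_rot":[0,0,0],"hand":4}
    - {"translation":[0,0,-3],"delta_rot":[0,0,0],"hand":4}

```text
t: 10.88
tcp_pos: [0.4608, 0.2399, 0.17]
orientation: [-2.498, -1.902, -0.011]
wrist_force: [-1.6, -0.2, 7.1]
finger_gap: 0.0077
```

```bash
python3 st.py
```

```text
10.8833 [0.4608 0.2399 0.17  ] z [ 0.0047  0.0058 -1.    ] jaw deg -15.42646101729915 F [-1.5515 -0.2368  7.0966] T [-0.041   0.5558 -0.0177] 0.007665776177529102
```

Request:
send_rows:
  commands:
    - {"translation":[-0.2,-0.5,-1],"delta_rot":[-0.003,0.002,0],"hand":4}
    - {"translation":[-0.4,-1,-2],"delta_rot":[-0.005,0.004,0],"hand":4}
    - {"translation":[-0.5,-1.4,-3],"delta_rot":[-0.006,0.005,0],"hand":4}
    - {"translation":[-0.5,-1.4,-3],"delta_rot":[-0.006,0.005,0],"hand":4}

```text
t: 11.22
tcp_pos: [0.4615, 0.2395, 0.1681]
orientation: [2.499, 1.904, 0.005]
wrist_force: [0.6, 0.2, 8.0]
finger_gap: 0.0072
```

```bash
python3 st.py
```

```text
11.2167 [0.4615 0.2395 0.1681] z [ 0.0027  0.0021 -1.    ] jaw deg -15.409645477818458 F [0.6493 0.1797 7.9942] T [ 0.0193  0.1439 -0.0319] 0.007183408465591444
```

```bash
cat > prof.py <<'E'
from h import *
np.set_printoptions(precision=1,suppress=True,linewidth=200)
def prof(c,tcp,lab):
    w,r=pts(c);d=w-tcp;h=np.array([.266,.964,0]);b=np.array([.964,-.266,0])
    S,B,Z=d@h*1000,d@b*1000,d[...,2]*1000
    ok=(c['range_z']>0)&(abs(B)<7)
    print(lab,[(s,round(float(np.percentile(Z[ok&(abs(S-s)<3)&(Z<8)&(Z>-20)],97)),1)) if (ok&(abs(S-s)<3)&(Z<8)&(Z>-20)).sum()>3 else (s,None) for s in (-38,-33,-28,-23,-20,19,22)],
     'S range',np.percentile(S[ok&(Z>-45)&(Z<-8)&(abs(B)<6)&(S>-60)&(S<40)],[1,99]))
    # bar top at |S|<8, using B wide
    m=(c['range_z']>0)&(abs(w[...,2]-.13)<.008)&(abs(B)<28)&(abs(B)>10)&(abs(S)<12)
    if m.sum():print('bar S',S[m].mean(),'top z',np.percentile(w[m][:,2],90)*1000,m.sum())
if __name__=='__main__':
    for n in('scene','wrist'):
        prof(dict(np.load(f'/tmp/b_{n}.npz')),np.array([.4598,.2367,.2273]),n+' before')
        prof(bot.capture(n),bot.sense()['tcp_pos'],n+' now')
    a=bot.capture('scene')['image'][85:185,310:410];cv2.imwrite('pics/p2.png',cv2.resize(a,(600,600),interpolation=cv2.INTER_CUBIC)[:,:,::-1])
E
python3 prof.py
```

```text
scene before [(-38, -6.5), (-33, -3.9), (-28, -3.6), (-23, -3.7), (-20, 6.8), (19, -9.8), (22, -11.8)] S range [-42.6  21.8]
bar S -0.3343479160714119 top z 133.88265804798846 63
scene now [(-38, -7.2), (-33, -3.7), (-28, -3.3), (-23, -3.4), (-20, 5.2), (19, -7.8), (22, -11.7)] S range [-42.1  21.8]
bar S -3.348154966270006 top z 133.42455432279826 63
wrist before [(-38, None), (-33, None), (-28, None), (-23, None), (-20, None), (19, 4.8), (22, -12.0)] S range [13.7 22.7]
bar S 0.34778741682788755 top z 132.30989040131362 401
wrist now [(-38, None), (-33, None), (-28, None), (-23, None), (-20, None), (19, 6.5), (22, -12.3)] S range [-1.6 22.8]
bar S -2.2114029671566033 top z 132.31879691277953 628
```

View pics/p2.png

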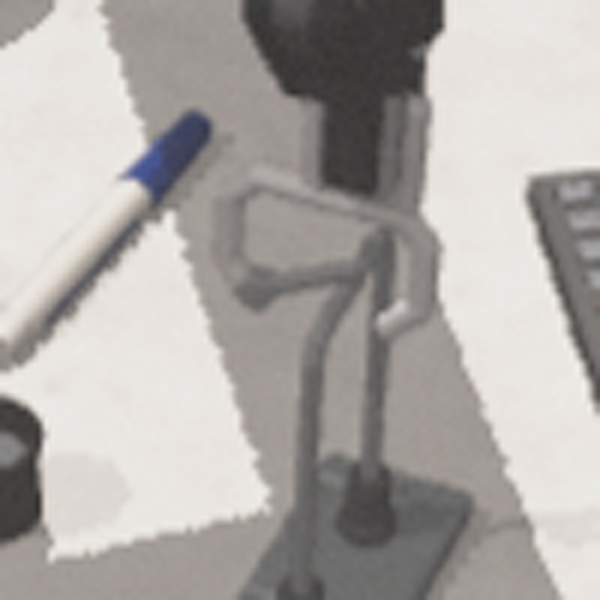

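The hook has not slipped in the grip, the gate is clearly opening over the bar at (375,240), and the bar sits at hook x≈−2. I'll continue.

Request:
send_rows:
  commands:
    - {"translation":[-0.3,-0.3,-1],"delta_rot":[0,0,0],"hand":4}
    - {"translation":[-0.5,-0.5,-2],"delta_rot":[-0.002,0.002,0],"hand":4}
    - {"translation":[-0.5,-0.5,-3],"delta_rot":[-0.002,0.002,0],"hand":4}
    - {"translation":[-0.5,-0.5,-3],"delta_rot":[-0.002,0.002,0],"hand":4}

```text
t: 11.7
tcp_pos: [0.462, 0.2395, 0.1663]
orientation: [2.498, 1.903, 0.006]
wrist_force: [-1.4, -0.2, 7.3]
finger_gap: 0.0076
```

```bash
python3 st.py
```

```text
11.7 [0.462  0.2395 0.1663] z [ 0.0037  0.0014 -1.    ] jaw deg -15.405270168006139 F [-1.4499 -0.2088  7.3329] T [-0.1507  0.1256  0.0586] 0.007550349607685827
```

Request:
send_rows:
  commands:
    - {"translation":[-0.3,-0.3,-1],"delta_rot":[0,0,0],"hand":4}
    - {"translation":[-0.5,-0.5,-2],"delta_rot":[-0.002,0.002,0],"hand":4}
    - {"translation":[-0.5,-0.5,-3],"delta_rot":[-0.002,0.002,0],"hand":4}
    - {"translation":[-0.5,-0.5,-3],"delta_rot":[-0.002,0.002,0],"hand":4}

```text
t: 12.03
tcp_pos: [0.4626, 0.2395, 0.1643]
orientation: [2.497, 1.902, 0.006]
wrist_force: [-0.8, -0.8, 7.9]
finger_gap: 0.0078
```

```bash
python3 st.py
```

```text
12.0333 [0.4626 0.2395 0.1643] z [ 0.0045  0.0006 -1.    ] jaw deg -15.407236547070873 F [-0.8477 -0.7691  7.9064] T [-0.2853  0.1554 -0.0188] 0.007788409946504872
```

Request:
send_rows:
  commands:
    - {"translation":[-1,-0.5,-1.5],"delta_rot":[0,0.003,0],"hand":4}
    - {"translation":[-1.5,-0.5,-3],"delta_rot":[0,0.005,0],"hand":4}
    - {"translation":[-1.5,-0.5,-4],"delta_rot":[0,0.005,0],"hand":4}
    - {"translation":[-1.5,-0.5,-4],"delta_rot":[0,0.005,0],"hand":4}

```text
t: 12.37
tcp_pos: [0.4623, 0.2389, 0.1612]
orientation: [2.498, 1.903, 0.004]
wrist_force: [0.6, -3.8, 6.6]
finger_gap: 0.0076
```

```bash
python3 st.py
```

```text
12.3667 [0.4623 0.2389 0.1612] z [ 0.0026  0.0004 -1.    ] jaw deg -15.42117206961134 F [ 0.5833 -3.7992  6.5863] T [-0.6966  0.0674 -0.0648] 0.007592043555696002
```

Request:
send_rows:
  commands:
    - {"translation":[-1,-0.5,-1.5],"delta_rot":[0,0.002,0],"hand":4}
    - {"translation":[-1.5,-0.5,-3],"delta_rot":[0,0.003,0],"hand":4}
    - {"translation":[-1.5,-0.5,-4],"delta_rot":[0,0.003,0],"hand":4}
    - {"translation":[-1.5,-0.5,-4],"delta_rot":[0,0.003,0],"hand":4}

```text
t: 12.7
tcp_pos: [0.4604, 0.2382, 0.1562]
orientation: [-2.499, -1.902, 0.002]
wrist_force: [1.1, 0.1, -1.7]
finger_gap: 0.0076
```

```bash
python3 st.py
```

```text
12.7 [0.4604 0.2382 0.1562] z [-0.0019  0.0003 -1.    ] jaw deg -15.433404763382397 F [ 1.0927  0.1298 -1.7076] T [0.0005 0.0136 0.0312] 0.007616059092713363
```

The gate snapped after about 25 mm and the force is back to the hook's weight. Next is seating the spine.

Request:
send_rows:
  commands:
    - {"translation":[0,0,-1.5],"delta_rot":[0,0,0],"hand":4}
    - {"translation":[0,0,-3],"delta_rot":[0,0,0],"hand":4}
    - {"translation":[0,0,-4.5],"delta_rot":[0,0,0],"hand":4}
    - {"translation":[0,0,-6],"delta_rot":[0,0,0],"hand":4}
    - {"translation":[0,0,-7.5],"delta_rot":[0,0,0],"hand":4}
    - {"translation":[0,0,-9],"delta_rot":[0,0,0],"hand":4}
    - {"translation":[0,0,-9],"delta_rot":[0,0,0],"hand":4}

```text
t: 13.28
tcp_pos: [0.4602, 0.2382, 0.1468]
orientation: [-2.498, -1.902, 0.003]
wrist_force: [-0.2, -0.7, -1.4]
finger_gap: 0.0075
```

```bash
python3 st.py
```

```text
13.2833 [0.4602 0.2382 0.1468] z [-0.0024  0.     -1.    ] jaw deg -15.429668865281483 F [-0.2037 -0.6826 -1.4217] T [0.0342 0.029  0.0469] 0.007498025746724613
```

Request:
send_rows:
  commands:
    - {"translation":[0,0,-1],"delta_rot":[0,0,0],"hand":4}
    - {"translation":[0,0,-2],"delta_rot":[0,0,0],"hand":4}
    - {"translation":[0,0,-2],"delta_rot":[0,0,0],"hand":4}

```text
t: 13.53
tcp_pos: [0.4604, 0.2383, 0.1453]
orientation: [-2.498, -1.902, 0.002]
wrist_force: [-0.4, -0.6, 2.5]
finger_gap: 0.0079
```

```bash
python3 st.py
```

```text
13.5333 [0.4604 0.2383 0.1453] z [-0.0017  0.0004 -1.    ] jaw deg -15.430112159115433 F [-0.4419 -0.5647  2.4841] T [-0.0853  0.1151 -0.056 ] 0.00787187941757156
```

Request:
send_rows:
  commands:
    - {"translation":[0,0,-0.5],"delta_rot":[0,0,0],"hand":4}
    - {"translation":[0,0,-1],"delta_rot":[0,0,0],"hand":4}
    - {"translation":[0,0,-1],"delta_rot":[0,0,0],"hand":4}
    - {"translation":[0,0,-1],"delta_rot":[0,0,0],"hand":4}

```text
t: 13.87
tcp_pos: [0.4605, 0.2383, 0.1452]
orientation: [-2.499, -1.902, 0.0]
wrist_force: [-2.4, -0.7, 6.0]
finger_gap: 0.0077
```

```bash
python3 st.py
```

```text
13.8667 [0.4605 0.2383 0.1452] z [-0.0008  0.0009 -1.    ] jaw deg -15.432166708061574 F [-2.4355 -0.6634  6.0346] T [-0.2284  0.5245 -0.0105] 0.007710383542264435
```

Request:
send_rows:
  commands:
    - {"translation":[0,0,-1.2],"delta_rot":[0,0,0],"hand":4}
    - {"translation":[0,0,-1.2],"delta_rot":[0,0,0],"hand":4}
    - {"translation":[0,0,-1.2],"delta_rot":[0,0,0],"hand":4}

```text
t: 14.12
tcp_pos: [0.4605, 0.2384, 0.1451]
orientation: [-2.499, -1.902, -0.001]
wrist_force: [-1.4, -0.6, 8.3]
finger_gap: 0.0074
```

```bash
python3 st.py; python3 - <<'E'
from h import *
a=bot.capture('scene')['image'][85:185,310:410];cv2.imwrite('pics/p3.png',cv2.resize(a,(600,600),interpolation=cv2.INTER_CUBIC)[:,:,::-1])
E
python3 st.py
```

```text
14.1167 [0.4605 0.2384 0.1451] z [-0.      0.0013 -1.    ] jaw deg -15.431540206250116 F [-1.3636 -0.6191  8.2599] T [-0.3281  0.6393 -0.0273] 0.007442333771112015
14.1667 [0.4605 0.2384 0.1451] z [-0.      0.0013 -1.    ] jaw deg -15.428115356992127 F [-3.1022 -1.283   7.1792] T [-0.3183  0.6311 -0.0175] 0.007322664038175967
```

View pics/p3.png

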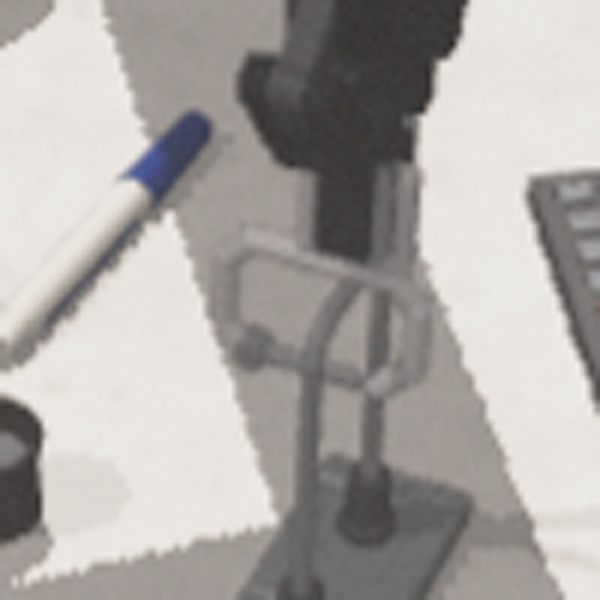

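The spine is seated on the bar at about 8 N (sensor 7.2–8.3, plus about 1 N of hook weight). The gate is shut, meeting the nose at (375,385). Next is the upward tug, with about 26 mm of free travel first.

Request:
send_rows:
  commands:
    - {"translation":[0,0,2],"delta_rot":[0,0,0],"hand":4}
    - {"translation":[0,0,5],"delta_rot":[0,0,0],"hand":4}
    - {"translation":[0,0,8],"delta_rot":[0,0,0],"hand":4}
    - {"translation":[0,0,11],"delta_rot":[0,0,0],"hand":4}
    - {"translation":[0,0,14],"delta_rot":[0,0,0],"hand":4}
    - {"translation":[0,0,17],"delta_rot":[0,0,0],"hand":4}
    - {"translation":[0,0,20],"delta_rot":[0,0,0],"hand":4}
    - {"translation":[0,0,22],"delta_rot":[0,0,0],"hand":4}
    - {"translation":[0,0,23.5],"delta_rot":[0,0,0],"hand":4}
    - {"translation":[0,0,23.5],"delta_rot":[0,0,0],"hand":4}
    - {"translation":[0,0,23.5],"delta_rot":[0,0,0],"hand":4}

```text
t: 15.08
tcp_pos: [0.4605, 0.2384, 0.1687]
orientation: [-2.499, -1.902, -0.001]
wrist_force: [-0.0, 1.4, -2.4]
finger_gap: 0.008
```

```bash
python3 st.py
```

```text
15.0833 [0.4605 0.2384 0.1687] z [ 0.0001  0.0014 -1.    ] jaw deg -15.43014917212205 F [-0.0269  1.4412 -2.3651] T [-0.0015  0.0149  0.0317] 0.008018835539791803
```

Request:
send_rows:
  commands:
    - {"translation":[0,0,1],"delta_rot":[0,0,0],"hand":4}
    - {"translation":[0,0,2],"delta_rot":[0,0,0],"hand":4}
    - {"translation":[0,0,2],"delta_rot":[0,0,0],"hand":4}

```text
t: 15.33
tcp_pos: [0.4606, 0.2384, 0.1708]
orientation: [-2.499, -1.902, -0.002]
wrist_force: [0.5, 0.2, -1.2]
finger_gap: 0.0076
```

```bash
python3 st.py
```

```text
15.3333 [0.4606 0.2384 0.1708] z [ 0.0002  0.0014 -1.    ] jaw deg -15.431994534605064 F [ 0.5221  0.2395 -1.1576] T [ 0.0035  0.0185 -0.0079] 0.007560822600447326
```

Request:
send_rows:
  commands:
    - {"translation":[0,0,0.8],"delta_rot":[0,0,0],"hand":4}
    - {"translation":[0,0,1.5],"delta_rot":[0,0,0],"hand":4}
    - {"translation":[0,0,1.5],"delta_rot":[0,0,0],"hand":4}

```text
t: 15.58
tcp_pos: [0.4607, 0.2385, 0.1724]
orientation: [-2.499, -1.902, -0.002]
wrist_force: [0.4, 0.1, 0.0]
finger_gap: 0.0079
```

```bash
python3 st.py
```

```text
15.5833 [0.4607 0.2385 0.1724] z [ 0.0004  0.0016 -1.    ] jaw deg -15.431015902426031 F [0.4223 0.1471 0.0266] T [ 0.0193 -0.0072 -0.0237] 0.007892613997070714
```

Request:
send_rows:
  commands:
    - {"translation":[0,0,0.6],"delta_rot":[0,0,0],"hand":4}
    - {"translation":[0,0,1.2],"delta_rot":[0,0,0],"hand":4}
    - {"translation":[0,0,1.2],"delta_rot":[0,0,0],"hand":4}

```text
t: 15.83
tcp_pos: [0.4605, 0.2384, 0.173]
orientation: [-2.499, -1.902, -0.001]
wrist_force: [1.4, 0.7, -6.2]
finger_gap: 0.0074
```

```bash
python3 st.py
```

```text
15.8333 [0.4605 0.2384 0.173 ] z [-0.0004  0.0012 -1.    ] jaw deg -15.43185401816585 F [ 1.3671  0.652  -6.2163] T [ 0.1512 -0.2883 -0.0642] 0.007436764435445927
```

Request:
send_rows:
  commands:
    - {"translation":[0,0,0.9],"delta_rot":[0,0,0],"hand":4}
    - {"translation":[0,0,0.9],"delta_rot":[0,0,0],"hand":4}
    - {"translation":[0,0,0.9],"delta_rot":[0,0,0],"hand":4}
    - {"translation":[0,0,0.9],"delta_rot":[0,0,0],"hand":4}

```text
t: 16.17
tcp_pos: [0.4604, 0.2383, 0.1733]
orientation: [-2.499, -1.902, 0.001]
wrist_force: [1.8, 1.0, -10.0]
finger_gap: 0.0074
```

```bash
python3 st.py
```

```text
16.1667 [0.4604 0.2383 0.1733] z [-0.0011  0.0008 -1.    ] jaw deg -15.432136543228767 F [ 1.8251  0.9771 -9.9539] T [ 0.2995 -0.5767 -0.0193] 0.007419120903026824
```

Request:
send_rows:
  commands:
    - {"translation":[0,0,0.45],"delta_rot":[0,0,0],"hand":4}
    - {"translation":[0,0,0.45],"delta_rot":[0,0,0],"hand":4}
    - {"translation":[0,0,0.45],"delta_rot":[0,0,0],"hand":4}
    - {"translation":[0,0,0.45],"delta_rot":[0,0,0],"hand":4}

```text
t: 16.5
tcp_pos: [0.4603, 0.2383, 0.1734]
orientation: [-2.499, -1.902, 0.001]
wrist_force: [2.2, 1.6, -10.3]
finger_gap: 0.0076
```

```bash
python3 st.py
```

```text
16.5 [0.4603 0.2383 0.1734] z [-0.0015  0.0006 -1.    ] jaw deg -15.43304086184734 F [  2.2244   1.5937 -10.3144] T [ 0.4337 -0.7229 -0.0036] 0.0076279722342160764
```

Request:
send_rows:
  commands:
    - {"translation":[0,0,-0.2],"delta_rot":[0,0,0],"hand":4}
    - {"translation":[0,0,-0.2],"delta_rot":[0,0,0],"hand":4}
    - {"translation":[0,0,-0.2],"delta_rot":[0,0,0],"hand":4}

```text
t: 16.75
tcp_pos: [0.4603, 0.2383, 0.1733]
orientation: [-2.499, -1.902, 0.001]
wrist_force: [1.9, 1.7, -10.0]
finger_gap: 0.008
```

```bash
python3 st.py
```

```text
16.75 [0.4603 0.2383 0.1733] z [-0.0013  0.0007 -1.    ] jaw deg -15.430925465969896 F [  1.8914   1.7484 -10.0391] T [ 0.3442 -0.5993  0.033 ] 0.007957517946720824
```

Request:
send_rows:
  commands:
    - {"translation":[0,0,-0.7],"delta_rot":[0,0,0],"hand":4}
    - {"translation":[0,0,-0.7],"delta_rot":[0,0,0],"hand":4}
    - {"translation":[0,0,-0.7],"delta_rot":[0,0,0],"hand":4}

```text
t: 17.0
tcp_pos: [0.4604, 0.2383, 0.1731]
orientation: [-2.499, -1.902, 0.0]
wrist_force: [0.8, 1.5, -5.0]
finger_gap: 0.0075
```

```bash
python3 st.py
```

```text
17.0 [0.4604 0.2383 0.1731] z [-0.0008  0.0009 -1.    ] jaw deg -15.426194575710173 F [ 0.8213  1.5281 -5.0326] T [ 0.1939 -0.336  -0.0373] 0.007511706701814698
```

The gate held the tug, peaking at about 9 N net and easing through 6 N. I'll lower the spine back onto the bar lightly before letting go.

Request:
send_rows:
  commands:
    - {"translation":[0,0,-3],"delta_rot":[0,0,0],"hand":4}
    - {"translation":[0,0,-6],"delta_rot":[0,0,0],"hand":4}
    - {"translation":[0,0,-9],"delta_rot":[0,0,0],"hand":4}
    - {"translation":[0,0,-12],"delta_rot":[0,0,0],"hand":4}
    - {"translation":[0,0,-15],"delta_rot":[0,0,0],"hand":4}
    - {"translation":[0,0,-18],"delta_rot":[0,0,0],"hand":4}
    - {"translation":[0,0,-21],"delta_rot":[0,0,0],"hand":4}
    - {"translation":[0,0,-24],"delta_rot":[0,0,0],"hand":4}
    - {"translation":[0,0,-26],"delta_rot":[0,0,0],"hand":4}
    - {"translation":[0,0,-27.2],"delta_rot":[0,0,0],"hand":4}
    - {"translation":[0,0,-27.2],"delta_rot":[0,0,0],"hand":4}
    - {"translation":[0,0,-27.2],"delta_rot":[0,0,0],"hand":4}

```text
t: 18.0
tcp_pos: [0.4604, 0.2384, 0.1459]
orientation: [-2.499, -1.902, 0.0]
wrist_force: [0.9, -0.2, -1.1]
finger_gap: 0.0079
```

```bash
python3 st.py
```

```text
18.0 [0.4604 0.2384 0.1459] z [-0.0008  0.001  -1.    ] jaw deg -15.42878035789528 F [ 0.9158 -0.1885 -1.0895] T [-0.0194 -0.0447  0.041 ] 0.007922179922418608
```

I'll shift the hook about 4 mm so the bar lies under its likely centre of mass (hook x≈−6), so that it hangs straighter. Then I'll touch down and open.

Request:
send_rows:
  commands:
    - {"translation":[0,0,0.5],"delta_rot":[0,0,0],"hand":4}
    - {"translation":[0.5,2,0.5],"delta_rot":[0,0,0],"hand":4}
    - {"translation":[1.1,4,0.5],"delta_rot":[0,0,0],"hand":4}
    - {"translation":[1.1,4,0],"delta_rot":[0,0,0],"hand":4}
    - {"translation":[1.1,4,-0.5],"delta_rot":[0,0,0],"hand":4}
    - {"translation":[1.1,4,-0.5],"delta_rot":[0,0,0],"hand":4}

```text
t: 18.5
tcp_pos: [0.4618, 0.2427, 0.1455]
orientation: [-2.498, -1.903, -0.001]
wrist_force: [-0.5, 0.7, 0.2]
finger_gap: 0.0079
```

```bash
python3 st.py
```

```text
18.5 [0.4618 0.2427 0.1455] z [-0.0002  0.0015 -1.    ] jaw deg -15.416299630915333 F [-0.481   0.7055  0.1566] T [ 0.1516 -0.0763  0.0263] 0.007857142406026035
```

Request:
send_rows:
  commands:
    - {"translation":[0,0,0],"delta_rot":[0,0,0],"hand":9}
    - {"translation":[0,0,0],"delta_rot":[0,0,0],"hand":10}
    - {"translation":[0,0,0],"delta_rot":[0,0,0],"hand":11}
    - {"translation":[0,0,0],"delta_rot":[0,0,0],"hand":12}
    - {"translation":[0,0,0],"delta_rot":[0,0,0],"hand":14}
    - {"translation":[0,0,0],"delta_rot":[0,0,0],"hand":18}
    - {"translation":[0,0,0],"delta_rot":[0,0,0],"hand":26}
    - {"translation":[0,0,0],"delta_rot":[0,0,0],"hand":36}
    - {"translation":[0,0,0],"delta_rot":[0,0,0],"hand":45}
    - {"translation":[0,0,0],"delta_rot":[0,0,0],"hand":45}
    - {"translation":[0,0,0],"delta_rot":[0,0,0],"hand":45}
  newtons: 20

```text
t: 19.42
tcp_pos: [0.4618, 0.2426, 0.1455]
orientation: [-2.498, -1.903, -0.001]
wrist_force: [-0.6, 0.1, 0.3]
finger_gap: 0.0448
```

Request:
send_rows:
  commands:
    - {"translation":[0,0,10],"delta_rot":[0,0,0],"hand":45}
    - {"translation":[0,0,30],"delta_rot":[0,0,0],"hand":45}
    - {"translation":[0,0,50],"delta_rot":[0,0,0],"hand":45}
    - {"translation":[0,0,80],"delta_rot":[0,0,0],"hand":45}
    - {"translation":[0,0,110],"delta_rot":[0,0,0],"hand":45}
    - {"translation":[0,0,140],"delta_rot":[0,0,0],"hand":45}
    - {"translation":[0,0,140],"delta_rot":[0,0,0],"hand":45}
    - {"translation":[0,0,140],"delta_rot":[0,0,0],"hand":45}

```text
t: 20.08
tcp_pos: [0.4629, 0.2433, 0.2885]
orientation: [-2.499, -1.903, -0.01]
wrist_force: [-0.8, 0.5, -0.3]
finger_gap: 0.0452
```

```bash
python3 st.py; python3 - <<'E'
from h import *
c=bot.capture('scene');w=bot.capture('wrist');cv2.imwrite('/tmp/s_a.png',c['image'])
o=np.hstack([cv2.resize(c['image'][85:185,310:410],(400,400),interpolation=cv2.INTER_CUBIC),cv2.resize(w['image'],(400,300))[:400] if 0 else cv2.copyMakeBorder(cv2.resize(w['image'],(400,300)),0,100,0,0,cv2.BORDER_CONSTANT)])
cv2.imwrite('pics/r1.png',o[:,:,::-1])
E
```

```text
20.0833 [0.4629 0.2433 0.2885] z [ 0.005   0.0043 -1.    ] jaw deg -15.417418587852103 F [-0.8013  0.4652 -0.2733] T [ 0.0004 -0.014   0.0044] 0.045178575950812254
```

View pics/r1.png

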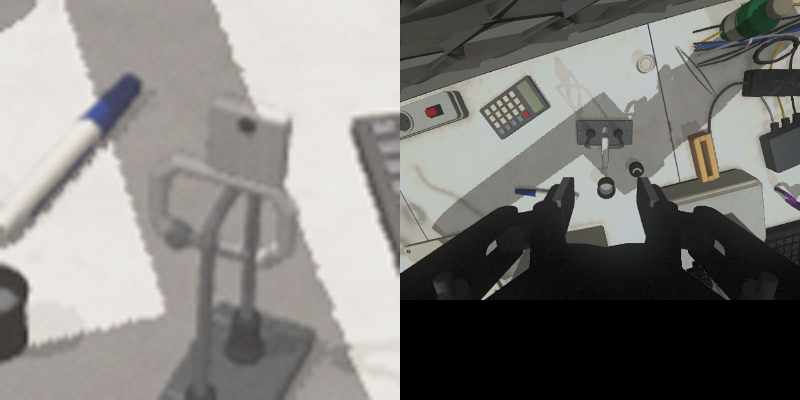

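The hook is hanging on the bow, nearly upright with the gate shut and the gripper clear. I'll wait a few seconds and compare images to check that it is still.

Request:
send_rows:
  commands:
    - {"translation":[0,0,20],"delta_rot":[0,0,0],"hand":45}
    - {"translation":[0,0,20],"delta_rot":[0,0,0],"hand":45}
    - {"translation":[0,0,20],"delta_rot":[0,0,0],"hand":45}
    - {"translation":[0,0,20],"delta_rot":[0,0,0],"hand":45}
    - {"translation":[0,0,20],"delta_rot":[0,0,0],"hand":45}
    - {"translation":[0,0,20],"delta_rot":[0,0,0],"hand":45}
    - {"translation":[0,0,20],"delta_rot":[0,0,0],"hand":45}
    - {"translation":[0,0,20],"delta_rot":[0,0,0],"hand":45}
    - {"translation":[0,0,20],"delta_rot":[0,0,0],"hand":45}
    - {"translation":[0,0,20],"delta_rot":[0,0,0],"hand":45}
    - {"translation":[0,0,20],"delta_rot":[0,0,0],"hand":45}
    - {"translation":[0,0,20],"delta_rot":[0,0,0],"hand":45}

```text
t: 21.18
tcp_pos: [0.4615, 0.2425, 0.3053]
orientation: [-2.498, -1.903, -0.001]
wrist_force: [0.5, -0.2, -0.1]
finger_gap: 0.0451
```

Request:
send_rows:
  commands:
    - {"translation":[0,0,0],"delta_rot":[0,0,0],"hand":45}
    - {"translation":[0,0,0],"delta_rot":[0,0,0],"hand":45}
    - {"translation":[0,0,0],"delta_rot":[0,0,0],"hand":45}
    - {"translation":[0,0,0],"delta_rot":[0,0,0],"hand":45}
    - {"translation":[0,0,0],"delta_rot":[0,0,0],"hand":45}
    - {"translation":[0,0,0],"delta_rot":[0,0,0],"hand":45}
    - {"translation":[0,0,0],"delta_rot":[0,0,0],"hand":45}
    - {"translation":[0,0,0],"delta_rot":[0,0,0],"hand":45}
    - {"translation":[0,0,0],"delta_rot":[0,0,0],"hand":45}
    - {"translation":[0,0,0],"delta_rot":[0,0,0],"hand":45}
    - {"translation":[0,0,0],"delta_rot":[0,0,0],"hand":45}
    - {"translation":[0,0,0],"delta_rot":[0,0,0],"hand":45}

```text
t: 22.18
tcp_pos: [0.4615, 0.2425, 0.3053]
orientation: [-2.498, -1.903, -0.0]
wrist_force: [-0.5, -0.2, 1.1]
finger_gap: 0.0449
```

```bash
python3 - <<'E'
from h import *
a=cv2.imread('/tmp/s_a.png').astype(int)
ims=[bot.capture('scene')['image'] for _ in range(6)]
f=lambda p,q:np.abs(p[100:185,335:400].astype(int)-q[100:185,335:400]).mean()
print('vs 2s ago',f(a,ims[0]),'consecutive',[round(f(ims[i],ims[i+1]),2) for i in range(5)],'static ref',np.abs(a[300:400,100:200]-ims[0][300:400,100:200]).mean())
cv2.imwrite('pics/f.png',cv2.resize(ims[-1][85:185,310:410],(500,500),interpolation=cv2.INTER_CUBIC)[:,:,::-1])
# bystanders: compare to first scene image
s0=dict(np.load('/tmp/scene.npz'))['image'].astype(int)
for n,(u0,v0,u1,v1) in dict(specimen=(300,183,325,205),plug=(295,145,322,178),white=(408,220,432,245),tweez=(352,262,430,292),pen=(305,100,350,148)).items(): print(n,np.abs(s0[v0:v1,u0:u1]-ims[-1][v0:v1,u0:u1]).mean().round(1))
E
```

```text
vs 2s ago 1.3376772247360482 consecutive [np.float64(1.28), np.float64(1.26), np.float64(1.23), np.float64(1.26), np.float64(1.23)] static ref 1.0571666666666666
specimen 42.5
plug 13.6
white 3.0
tweez 43.9
pen 36.6
```

View pics/f.png

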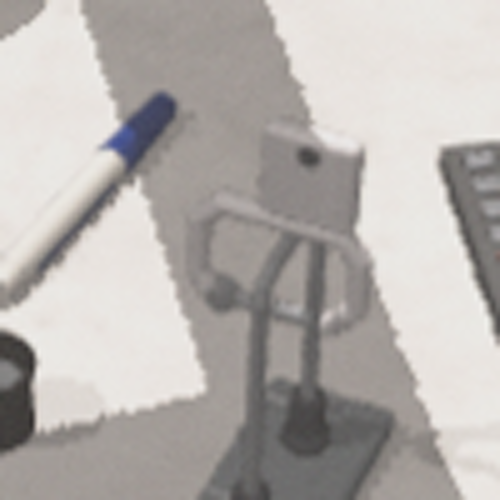

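The hook is still: the frame difference is sensor noise. The brightness differences at the bystanders look like the arm's shadow, so I'll check them by depth and then hand in.

```bash
python3 - <<'E'
from h import *
s0=dict(np.load('/tmp/scene.npz'))['range_z'];s1=bot.capture('scene')['range_z']
for n,(u0,v0,u1,v1) in dict(specimen=(300,183,325,205),plug=(295,145,322,178),white=(408,220,432,245),tweez=(352,262,430,292),block=(262,246,325,268)).items():
    d=np.abs(s0-s1)[v0:v1,u0:u1];print(n,np.percentile(d,[50,95,99]).round(4))
print(bot.hand_in())
E
```

```text
specimen [0.0019 0.0059 1.0656]
plug [0.0021 0.0059 0.0096]
white [0.0018 0.0051 0.0072]
tweez [0.0016 0.005  0.0074]
block [0.0014 0.0051 0.0134]
the job is handed in; nothing more can be done
None
```

The tag is latched on the wire bow and hanging still, and the job is handed in at about 22.5 s of the 69 s allowed.

- **Latching:** I lifted the hook out of its block and pressed it straight down over the bar. The gate snapped shut after about 25 mm of travel. The readings I took while pressing peaked at 8.0 N, about 9 N on the bow with the hook's weight.
- **Seating:** The spine seated on the bar with the wrist sensor at 6.0, then 8.3 and 7.2 N. Adding about 1 N for the hook's weight, that is 7–9 N. A picture showed the gate shut.
- **Tug:** Pulling up against the closed gate held. I meant to stop at 6 N, but it went to about 9 N net for roughly half a second before I eased it back.
- **Release:** I lowered the hook, moved it 4 mm so the bar lay under its likely balance point, and let go on light contact.

**Last checks:** The hook is nearly upright, with the gate shut and the gripper about 15 cm above the bow. Successive images differed only by noise.

The loupe, plug, tweezers, specimen and block show no movement in depth. One percent of the specimen's pixels jumped by about 1 m, which I took for lost readings. Brightness at some of these also differed from the start, which I put down to the arm's shadow.

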